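Fit the pan stand into its drip tray

ROBOT

A 6-joint arm with a two-finger parallel gripper is mounted at the origin on a cart in front of the work surface, level with it; the furniture and walls round the work are solid. World frame = base frame: x ahead of the robot, y to its left, z up, the work surface at z = 0. Lengths are in m, angles in degrees, forces in N, time in s.
With the tool pointing down it reaches from about 0.3 to 0.75 m from the base axis. Payload 8.5 kg.
Tool frame: the origin (TCP) lies on the centre line of the jaws, within the pads' length; the fingertips stand 19 mm ahead of it and the grasp point (between the pads) is the TCP; z points along the fingers, x is the direction in which the jaws open and shut, and the axes are right-handed (so a half turn about z gives the same grasp; the last joint's range is limited). The gripper opens to 85 mm and grips with 20 to 120 N. Pads are 22 mm wide; open, the fingers measure 114 mm over their backs; the gripper's body (76 mm by 85 mm) begins 54 mm behind the grasp point. The pads swing forward as they close: fully open they stand 13 mm farther back than shut.
Start: joints at [50.804, 21.807, 74.336, -0, 83.858, -12.336], TCP at [0.248, 0.491, 0.226] pointing down, gripper open.
Joint ranges: [-178.18, 178.18], [-50.72, 133.34], [12.68, 142.11], [-81.47, 261.47], [9.98, 163.14], [-165.26, 165.26]. Speed limits (degrees/s): [136.94, 136.94, 180, 180, 180, 180].

INTERFACE

Orientations are given as a 3x3 rotation matrix whose columns are the frame's x, y, z axes.
In Python, from rig import env, cams, order gives the robot as it stands.
- The arm moves only by the tool step_arm, never from a script. Its argument "steps" is a list of rows, each an object with "xyz": the shift along the tool's x, y, z normalised to -1 to 1, where 1 is 0.04 m, a list of three; "turn": the turn, a rotation vector about the tool's x, y, z normalised to -1 to 1, where 1 is 0.08 rad, a list of three; "gripper": the gripper command: -1 is shut, 1 is fully open, values between are in proportion. A call has 1 to 20 rows; each row shifts and turns the commanded pose from where the row before left it, along the tool's axes as they then stand; what a row does not reach is not made up. A row lasts 1/12 s, in which the tool goes at most 41.7 mm and 7.16 degrees, less where a joint would pass 70% of its speed; a pose out of reach is approached as far as the arm can. A call with a number of a shift or a turn outside -1 to 1 is refused whole. A call with a gripper value outside its range is refused whole. The fingers move at their own pace and stop on an object; "squeeze" is the grip in N (left out, the last holds). Time passes only in rows, so rows that do not move let the fingers close. It gives the time, the measured TCP pose, the force and the opening at its end, in the units of the state.
- env.observe(): the state, without advancing time (a new reading comes with each control period).
- cams.get_image(name): name is "side" or "top" or "wrist"; returns (picture, depth): 384x512x3 uint8, red, green, blue; 384x512 float32, m along the optical axis (not along the pixel's ray), 0 where there is no reading.
- cams.camera_info(name): a dict with "fx", "fy", "cx", "cy" (pixels), "k1" (the pictures are not rectified: a ray, as slopes to the right and down, at radius r is drawn at 1 + k1 r^2 times it, then the intrinsics apply), "extrinsics" (4x4, takes a point from camera to world coordinates). Camera axes: x right, y down, z forward; pixel columns grow to the right and rows downward; lengths in m; the calibration is good to about 2 mm. A picture is of the moment at which its call begins: read the wrist's pose just before it. camera_info takes no time and is no camera call; for the wrist camera it gives the pose at the moment of the call.
- order.close_job(): hands the job in, once; it reports no verdict.
The state is a dict: "time_s": time; "q": joint angles; "qvel": joint speeds; "joint_efforts": joint torques, N m; "position": TCP position; "tool_rot": TCP orientation; "ft_force": force on the tool from outside, world axes, zero at the start; "wrist_torque": the same for the moment, N m; "grip_width": finger opening in m.
Only numpy, scipy, OpenCV 4.12 (cv2) and the standard library are available. Lean on these libraries where they do the work, as an engineer would, in place of code of your own. Each camera call takes 0.05 s, during which the arm holds its last target. There are 200 camera calls.

TASK

The steel pan stand is lying on its side: stand it up on its feet and let go of it. Then set it into the round drip tray with its two short feet clear of the tray's two overhanging lips, and turn it on the tray until both short feet sit on the raised bar, centred under the lips, so that all four feet touch and it no longer rocks. Let go of it and leave the bell, the black-lidded pot and the sauce cup where they are.

Things in the scene. Friction and masses are not known exactly. Their poses are not given: they have to be found in the camera images.
- stand: Loose bare-steel pan stand, 118 x 118 x 55 mm, about 0.3 kg: open square frame on four legs. Origin: centre of its underside, level with the soles of the long feet; z points from the feet up through the frame. At the start it lies on its +x side: x points down, feet towards the robot's left (+y, up to about 30 degrees either way), the frame upright like a plate. On a flat surface it rocks (7 degrees).
- upper_edge (a point): Middle of the stand's frame bar on its -x side (x -53, z 51 mm from the stand's origin). All frame bars are 12 mm wide, 8 mm thick (z 47 to 55 mm). While the stand lies, this bar is its upper edge, 112 mm above the worktop, and can be pinched from above across the 8 mm.
- lower_toes (a point): Point x +59, z 0 mm of the stand, at the soles of the two feet of its +x side: on the line (along the stand's y) about which the lying stand tips up, towards its feet. Its toes are solid and heavy: after about 30 degrees (35 at most) it passes its balance point and falls onto its feet by itself.
- middle_bar (a point): Centre of the stand's middle bar, 51 mm above the stand's origin along its z. The bar is 14 mm wide, 8 mm thick and runs along the stand's y axis through the frame's centre, with 40 mm of open space on either side of it.
- short_foot_a (a point): Sole centre of one short foot, at x, y = +47, +47 mm of the stand, 8 mm higher than the long feet's soles. Each foot is a flat round toe 24 mm across, 5 mm thick, centred at x, y = +-47 mm, on an 8 mm rod leg (centre at +-43 mm); the toes reach 78.5 mm from the stand's axis.
- short_foot_b (a point): Sole centre of the other, diagonally opposite short foot, at x, y = -47, -47 mm of the stand. The feet at the other two corners are the long ones.
- tray: Round steel drip tray, 192 mm across, fixed. Origin: centre of its underside, z up. Floor 4 mm thick, inner radius 90 mm, rim 9 mm high. A raised bar crosses it along the tray's x axis: flat top 24 mm wide, 8 mm above the floor, ramps to 22 mm from its centre line. With the stand seated (long feet on the floor, short ones on the bar) the stand's origin is 4 mm above this origin.
- lip_a (a point): Point on the raised bar, 66.5 mm along the tray's +x, below one lip: where a short foot's sole belongs (either foot, either lip). The lip is 24 mm wide, overhangs inward from radius 89.5 to 71 mm, 14 mm above the bar; its top is 30 mm above the worktop. It keeps a foot from being lowered straight in.
- lip_b (a point): The same below the other lip, 66.5 mm along the tray's -x. The stand clears both lips and the bar's ramps when lowered with its short feet at least 35 degrees round from the bar, and can then be turned in either direction, long feet on the floor.
- service_bell: Bystander: domed counter bell, 76 mm across, 54 mm high; origin at the centre of its underside.
- pepper_pot: Bystander: white pot with black lid, 55 mm across, 62 mm high; origin at the centre of its underside.
- sauce_cup: Bystander: lidded sauce cup, 69 mm across, 36 mm high; origin at the centre of its underside.

How it is judged (in metres and radians):
On the way:
1. the stand is up on its feet and let go (angle between stand's own z axis and vertical below 0.2 rad and contact force between the fingers and stand below 0.05 N), for 0.2 s.
At the end, for the whole second after the job is handed in: The stand rests in the tray, released and still, upright within 0.03 rad, its origin 2 to 6 mm above the tray's origin (all four feet down), with one short foot within 12 mm horizontally of each point below the lips, either way round (((horizontal distance between short_foot_a and lip_a below 0.012 m and horizontal distance between short_foot_b and lip_b below 0.012 m) or (horizontal distance between short_foot_a and lip_b below 0.012 m and horizontal distance between short_foot_b and lip_a below 0.012 m)) and angle between stand's own z axis and vertical below 0.03 rad and z of stand in the frame of tray between 0.002 and 0.006 m and linear speed of stand below 0.01 m/s and angular speed of stand below 0.05 rad/s and contact force between the fingers and stand below 0.05 N); the robot touches nothing.
It fails at once if a bystander (service bell) is moved more than 30 mm (distance of service_bell from where it was at the start of the episode above 0.03 m).
It fails at once if a bystander (pepper pot) is moved more than 30 mm (distance of pepper_pot from where it was at the start of the episode above 0.03 m).
It fails at once if a bystander (sauce cup) is moved more than 30 mm (distance of sauce_cup from where it was at the start of the episode above 0.03 m).
It also fails if it takes over 51 s, if anything falls off the work surface, if the arm or the gripper's body presses on something with over 40 N, if the wrist force passes 120 N, or if a joint passes its speed limit or range.

## Working session

There is one attempt and no reset: what is moved stays moved. The work goes in short steps, Python scripts to look and compute and a tool call to move; the robot and the scene stay as the last step left them, time stands still between calls to the robot, and variables do not carry over. Pictures are saved under pics/ and viewed, about 8 in all and at most 12, crops included, and the job is handed in when it is done.

Besides the shell and the picture viewer there is one more tool, called after "Request:" as name(argument=value, ...), one argument or row to a line, values as JSON. step_arm: Moves the arm, as the interface text tells. Scaled input: -1 to 1 covers 0.04 m each way for a shift and 0.08 rad each way for a turn. Its arguments: {"type":"object","properties":{"steps":{"type":"array"},"squeeze":{"type":"number"}},"required":["steps"]}

```bash
mkdir -p pics; ls
cat > h.py <<'E'
import numpy as np, cv2
from rig import env, cams, order
np.set_printoptions(precision=4,suppress=True)
def shot(name,f=None):
    ci=cams.camera_info(name); p,d=cams.get_image(name)
    if f: cv2.imwrite(f'pics/{f}.png',p[:,:,::-1])
    np.savez(f'pics/{f or name}.npz',p=p,d=d,E=ci['extrinsics'],K=[ci[k] for k in('fx','fy','cx','cy','k1')])
    return p,d
def load(f): return np.load(f'pics/{f}.npz')
def ray(z,u,v):
    fx,fy,cx,cy,k=z['K']; d=np.array([(u-cx)/fx,(v-cy)/fy]); s=d.copy()
    for _ in range(20): s=d/(1+k*(s@s))
    E=z['E']; return E[:3,3],E[:3,:3]@np.array([s[0],s[1],1.])
def pd(f,u,v,r=0):
    z=load(f);o,w=ray(z,u,v); d=z['d'][int(v)-r:int(v)+r+1,int(u)-r:int(u)+r+1]; d=np.median(d[d>0]) if (d>0).any() else np.nan
    return o+w*d
def onz(f,u,v,h):
    z=load(f);o,w=ray(z,u,v); return o+w*(h-o[2])/w[2]
def cloud(f):
    z=load(f);fx,fy,cx,cy,k=z['K']; h,w=z['d'].shape
    u,v=np.meshgrid(np.arange(w),np.arange(h)); a=(u-cx)/fx;b=(v-cy)/fy;x,y=a.copy(),b.copy()
    for _ in range(20): s=1+k*(x*x+y*y);x,y=a/s,b/s
    P=np.stack([x,y,np.ones_like(x)],-1)*z['d'][...,None]
    P=P@z['E'][:3,:3].T+z['E'][:3,3]; P[z['d']==0]=np.nan; return P
E
python3 - <<'E'
from h import *
s=env.observe();print({k:s[k] for k in('time_s','position','tool_rot','ft_force','grip_width')})
shot('top','top0');shot('side','side0')
a=cv2.imread('pics/top0.png');b=cv2.imread('pics/side0.png')
cv2.imwrite('pics/t.png',cv2.resize(a,None,fx=1.5,fy=1.5))
cv2.imwrite('pics/s.png',cv2.resize(b,None,fx=1.5,fy=1.5))
for n in('top0','side0'): z=load(n);print(z['E'],z['K'])
E
```

```text
pics
{'time_s': 0.0, 'position': array([0.2483, 0.4904, 0.2253]), 'tool_rot': array([[ 0.4519,  0.8921, -0.0009],
       [ 0.8921, -0.4519, -0.0011],
       [-0.0014, -0.0003, -1.    ]]), 'ft_force': array([-0.5133,  0.1835,  0.3887]), 'grip_width': 0.08560372442546059}
[[ 0.0054 -0.9851  0.1722  0.2954]
 [-0.9998 -0.0089 -0.0196  0.0016]
 [ 0.0208 -0.172  -0.9849  1.3462]
 [ 0.      0.      0.      1.    ]] [356.7901 356.7901 257.3299 188.8833  -0.0617]
[[-0.9994  0.008   0.0332  0.4582]
 [-0.0239  0.5283 -0.8487  1.1794]
 [-0.0243 -0.849  -0.5278  0.8102]
 [ 0.      0.      0.      1.    ]] [354.2062 354.2062 256.6931 194.9267  -0.1058]
```

View pics/t.png

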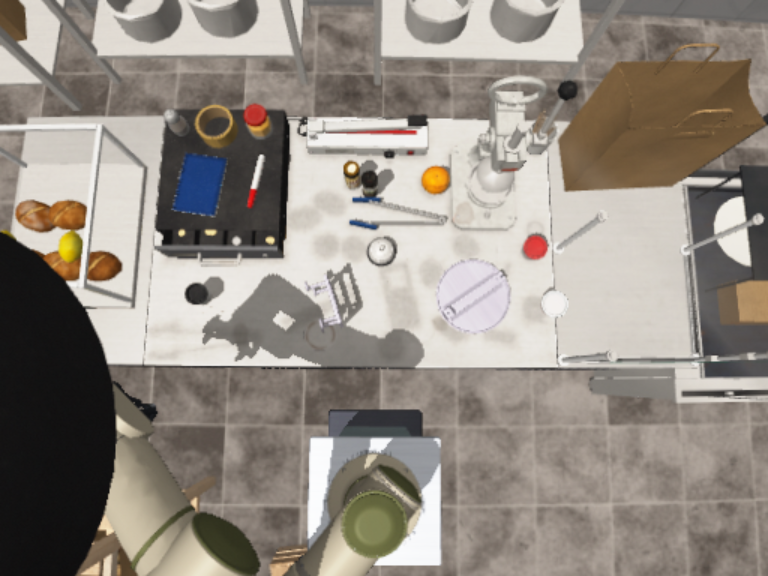

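View pics/s.png

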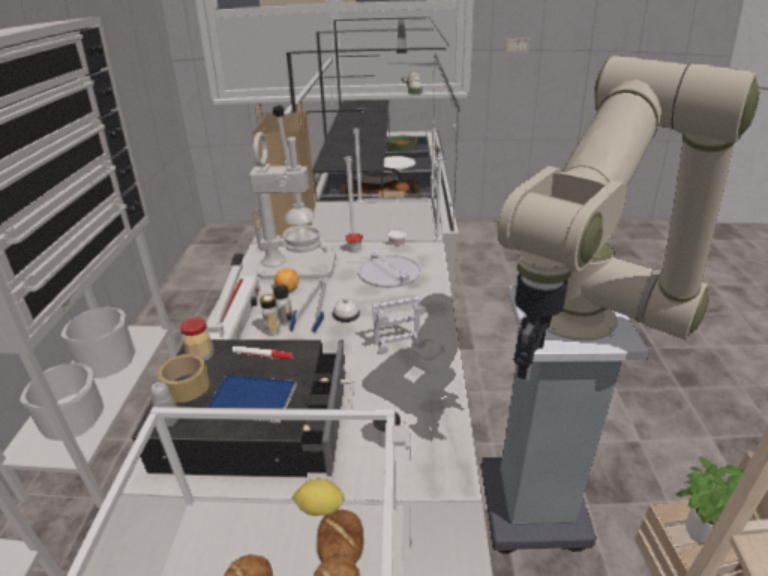

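The top picture shows the stand near (332,293), the tray (473,296), the bell (381,250), the pot (197,293) and the cup (553,303), all at 1.5x scale. Next I'll measure them from depth and enlarged crops.

Run:
```python
from h import *
for n,(u,v) in dict(bell=(381,245),pot=(197,291),cup=(553,300),tray=(473,296)).items(): print(n,pd('top0',u/1.5,v/1.5,1))
P=cloud('top0');S=cloud('side0')
for nm,Q in(('top',P),('side',S)):
    q=Q.reshape(-1,3); q=q[(abs(q[:,0]-0.34)<.13)&(abs(q[:,1]-.11)<.13)&(q[:,2]>.015)&(q[:,2]<.14)]
    print(nm,len(q),q.min(0),q.max(0))
    hi=q[q[:,2]>.09]; print(len(hi)); 
    if len(hi)>3:
        c=np.median(hi,0); w,V=np.linalg.eigh(np.cov(hi.T)); print(c,V[:,-1],hi.min(0),hi.max(0))
a=cv2.imread('pics/top0.png')[165:235,190:350]; b=cv2.imread('pics/side0.png')[155:245,230:310]
cv2.imwrite('pics/c.png',np.vstack([cv2.resize(a,(800,350),interpolation=2)]))
cv2.imwrite('pics/d.png',cv2.resize(b,None,fx=6,fy=6,interpolation=2))
```

```text
bell [ 0.6202 -0.0113  0.0444]
pot [0.4972 0.4363 0.0596]
cup [ 0.4865 -0.4444  0.0316]
tray [ 0.498  -0.2455  0.0123]
top 113 [0.4076 0.0822 0.0151] [0.4699 0.1396 0.124 ]
75
[0.4294 0.0993 0.1163] [-0.7727  0.6082 -0.1814] [0.4076 0.0822 0.09  ] [0.4699 0.1298 0.124 ]
side 224 [0.4054 0.0852 0.015 ] [0.4678 0.1424 0.1241]
101
[0.4281 0.101  0.1123] [-0.7067  0.6897 -0.1576] [0.4066 0.0852 0.0956] [0.4672 0.1358 0.1241]
```

View pics/c.png

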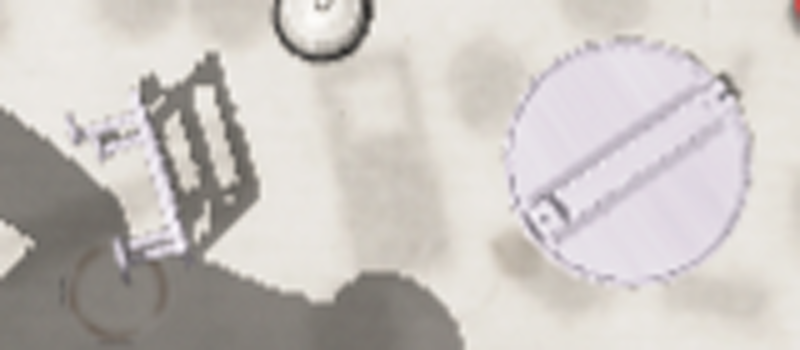

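The top crop shows the upper bar running from (143,95) to (183,248), with the feet to its left. The tray bar runs from lip (548,215) to lip (722,88).

Run:
```python
from h import *
f=lambda u,v:(190+u/5,165+v/5)
for p in((143,95),(183,248),(163,172)): print('bar',onz('top0',*f(*p),.114))
for nm in('top0','side0'):
    q=cloud(nm).reshape(-1,3); q=q[(abs(q[:,0]-0.49)<.1)&(abs(q[:,1]-.12)<.11)&(q[:,2]>.095)&(q[:,2]<.14)]
    xy=q[:,:2]; c=xy.mean(0);w,V=np.linalg.eigh(np.cov(xy.T));d=V[:,-1];t=(xy-c)@d;n=(xy-c)@V[:,0]
    print(nm,len(q),'mid',c+d*(t.min()+t.max())/2,'dir',d,t.max()-t.min(),np.percentile(n,[5,95]),np.percentile(q[:,2],[5,50,95]))
    q=cloud(nm).reshape(-1,3); q=q[(abs(q[:,0]-0.49)<.13)&(abs(q[:,1]+.245)<.13)&(q[:,2]>.004)&(q[:,2]<.06)]
    (cx,cy),r=cv2.minEnclosingCircle(q[:,:2].astype(np.float32)); print('tray',cx,cy,r)
A=onz('top0',*f(548,212),.028);B=onz('top0',*f(724,88),.028);print(A,B,(A+B)/2,np.linalg.norm(A-B),np.degrees(np.arctan2(*(B-A)[1::-1])))
for p in((508,150),(750,160),(628,38),(632,284)): print(onz('top0',*f(*p),.009))
z=load('top0')
```

```text
bar [0.527  0.1131 0.114 ]
bar [0.4195 0.0829 0.114 ]
bar [0.4725 0.0979 0.114 ]
top0 155 mid [0.4716 0.1167] dir [-0.9384 -0.3454] 0.11855438993425471 [-0.0313  0.0177] [0.1027 0.1161 0.1227]
tray 0.4908014237880707 -0.24659352004528046 0.1812778264284134
side0 222 mid [0.4712 0.1197] dir [-0.9421 -0.3353] 0.11850654942079902 [-0.0338  0.0183] [0.0999 0.1124 0.1208]
tray 0.4904197156429291 -0.2466568648815155 0.1809016466140747
[ 0.4571 -0.1827  0.028 ] [ 0.5527 -0.3183  0.028 ] [ 0.5049 -0.2505  0.028 ] 0.16583205984008065 -54.823251904461955
[ 0.5067 -0.1555  0.009 ]
[ 0.5005 -0.3412  0.009 ]
[ 0.5949 -0.2494  0.009 ]
[ 0.4053 -0.2482  0.009 ]
```

View pics/d.png

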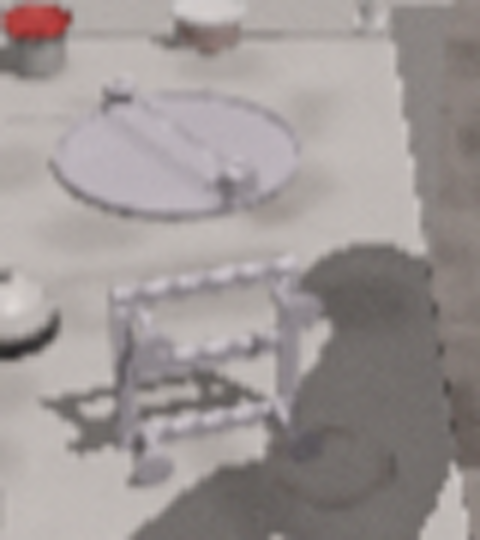

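The upper bar's middle is at about (0.472, 0.098), running 15.7° from +x, with feet to +y. The tray centre is at about (0.500, -0.248), its bar at -55°. Next I hover over the bar and turn the tool to yaw -74°.

Request:
step_arm(
  steps=[
    {"xyz": [-0.445,0.673,0],"turn": [0,0,0],"gripper": 1},
    {"xyz": [-0.445,0.673,0],"turn": [0,0,0],"gripper": 1},
    {"xyz": [-0.445,0.673,0],"turn": [0,0,0],"gripper": 1},
    {"xyz": [-0.445,0.673,0],"turn": [0,0,0],"gripper": 1},
    {"xyz": [-0.445,0.673,0],"turn": [0,0,0],"gripper": 1},
    {"xyz": [-0.445,0.673,0],"turn": [0,0,0],"gripper": 1},
    {"xyz": [-0.445,0.673,0],"turn": [0,0,0],"gripper": 1},
    {"xyz": [-0.445,0.673,0],"turn": [0,0,0],"gripper": 1},
    {"xyz": [-0.445,0.673,0],"turn": [0,0,0],"gripper": 1},
    {"xyz": [-0.445,0.673,0],"turn": [0,0,0],"gripper": 1},
    {"xyz": [-0.445,0.673,0],"turn": [0,0,0],"gripper": 1},
    {"xyz": [-0.445,0.673,0],"turn": [0,0,0],"gripper": 1},
    {"xyz": [-0.445,0.673,0],"turn": [0,0,0],"gripper": 1},
    {"xyz": [-0.445,0.673,0],"turn": [0,0,0],"gripper": 1},
  ],
)

```text
time_s: 1.27
position: [0.4725, 0.0965, 0.2257]
tool_rot: [[0.452, 0.892, -0.001], [0.892, -0.452, 0.0], [-0.0, -0.001, -1.0]]
ft_force: [0.3, -0.3, -0.2]
grip_width: 0.0855
```

Request:
step_arm(
  steps=[
    {"xyz": [0,0,0],"turn": [0,0,1],"gripper": 1},
    {"xyz": [0,0,0],"turn": [0,0,1],"gripper": 1},
    {"xyz": [0,0,0],"turn": [0,0,1],"gripper": 1},
    {"xyz": [0,0,0],"turn": [0,0,1],"gripper": 1},
    {"xyz": [0,0,0],"turn": [0,0,1],"gripper": 1},
    {"xyz": [0,0,0],"turn": [0,0,1],"gripper": 1},
    {"xyz": [0,0,0],"turn": [0,0,1],"gripper": 1},
    {"xyz": [0,0,0],"turn": [0,0,1],"gripper": 1},
    {"xyz": [0,0,0],"turn": [0,0,1],"gripper": 1},
    {"xyz": [0,0,0],"turn": [0,0,1],"gripper": 1},
    {"xyz": [0,0,0],"turn": [0,0,1],"gripper": 1},
    {"xyz": [0,0,0],"turn": [0,0,1],"gripper": 1},
    {"xyz": [0,0,0],"turn": [0,0,1],"gripper": 1},
    {"xyz": [0,0,0],"turn": [0,0,1],"gripper": 1},
    {"xyz": [0,0,0],"turn": [0,0,1],"gripper": 1},
    {"xyz": [0,0,0],"turn": [0,0,1],"gripper": 1},
  ],
)

```text
time_s: 2.6
position: [0.4719, 0.0981, 0.2256]
tool_rot: [[0.983, -0.181, -0.001], [-0.181, -0.983, 0.0], [-0.001, 0.0, -1.0]]
ft_force: [0.6, -0.6, 0.4]
grip_width: 0.0854
```

Request:
step_arm(
  steps=[
    {"xyz": [0,0,0],"turn": [0,0,1],"gripper": 1},
    {"xyz": [0,0,0],"turn": [0,0,1],"gripper": 1},
    {"xyz": [0,0,0],"turn": [0,0,1],"gripper": 1},
    {"xyz": [0,0,0],"turn": [0,0,1],"gripper": 1},
    {"xyz": [0,0,0],"turn": [0,0,1],"gripper": 1},
    {"xyz": [0,0,0],"turn": [0,0,1],"gripper": 1},
    {"xyz": [0,0,0],"turn": [0,0,1],"gripper": 1},
    {"xyz": [0,0,0],"turn": [0,0,1],"gripper": 1},
    {"xyz": [0,0,0],"turn": [0,0,1],"gripper": 1},
    {"xyz": [0,0,0],"turn": [0,0,1],"gripper": 1},
    {"xyz": [0,0,0],"turn": [0,0,1],"gripper": 1},
    {"xyz": [0,0,0],"turn": [0,0,1],"gripper": 1},
    {"xyz": [0,0,0],"turn": [0,0,1],"gripper": 1},
    {"xyz": [0,0,0],"turn": [0,0,1],"gripper": 1},
    {"xyz": [0,0,0],"turn": [0,0,0],"gripper": 1},
    {"xyz": [0,0,0],"turn": [0,0,0],"gripper": 1},
  ],
)

```text
time_s: 3.93
position: [0.472, 0.0981, 0.2257]
tool_rot: [[0.272, -0.962, -0.001], [-0.962, -0.272, 0.0], [-0.0, 0.001, -1.0]]
ft_force: [-0.6, 0.0, 0.3]
grip_width: 0.0853
```

Run:
```python
from h import *
s=env.observe();print(s['time_s'],s['q'],s['position'],s['tool_rot'])
shot('wrist','w1');a=cv2.imread('pics/w1.png');cv2.imwrite('pics/w1b.png',cv2.resize(a,None,fx=1.5,fy=1.5))
P=cloud('w1');q=P.reshape(-1,3);q=q[(q[:,2]>.1)&(q[:,2]<.13)];print(len(q))
xy=q[:,:2]; c=xy.mean(0);w,V=np.linalg.eigh(np.cov(xy.T));d=V[:,-1];t=(xy-c)@d;n=(xy-c)@V[:,0]
print('mid',c+d*(t.min()+t.max())/2,'dir',d,t.max()-t.min(),np.percentile(n,[2,98]),np.median(q[:,2]))
```

```text
3.9333 [-2.3686 15.0052 84.6301 -0.0002 80.3953 71.8638] [0.472  0.0981 0.2257] [[ 0.2717 -0.9624 -0.0005]
 [-0.9624 -0.2717  0.    ]
 [-0.0002  0.0005 -1.    ]]
2614
mid [0.4714 0.1183] dir [-0.9223 -0.3865] 0.12151879135635915 [-0.0311  0.0213] 0.11705053645915528
```

View pics/w1b.png

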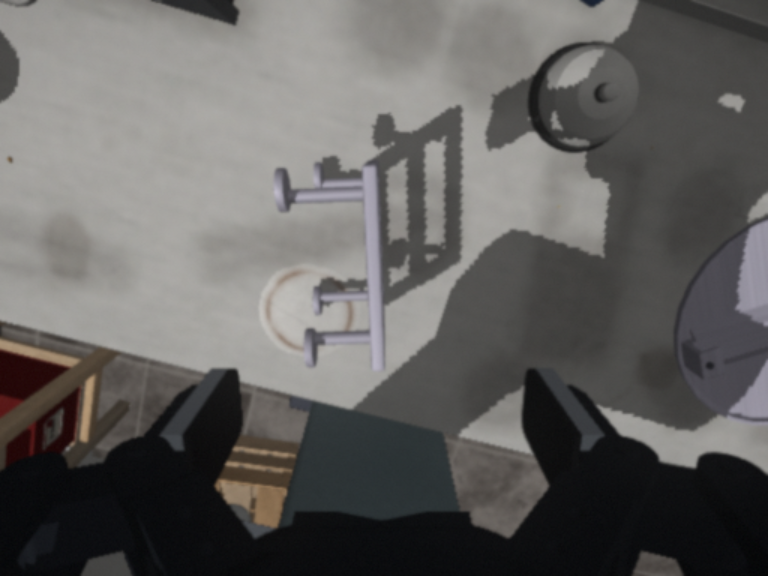

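The wrist view shows the bar from (371,164) to (378,368), with the feet to the left. The image-top foot of the upper pair is the long one, as expected.

Run:
```python
from h import *
A=onz('w1',371/1.5,164/1.5,.118);B=onz('w1',378/1.5,368/1.5,.118);M=(A+B)/2
print(A,B,M,np.linalg.norm(A-B),np.degrees(np.arctan2(*(A-B)[1::-1])))
P=cloud('w1');q=P[105:250,225:275].reshape(-1,3);q=q[(q[:,2]>.112)];
n=np.array([.2717,-.9624]);q=q[(q[:,:2]@n-M[:2]@n)>-.008]
xy=q[:,:2];c=xy.mean(0);w,V=np.linalg.eigh(np.cov(xy.T));d=V[:,-1]*np.sign(V[0,-1]);t=(xy-c)@d
print(len(q),c+d*(t.min()+t.max())/2,np.degrees(np.arctan2(d[1],d[0])),t.ptp() if hasattr(t,'ptp') else np.ptp(t),np.percentile(q[:,2],[5,50,95]))
```

```text
[0.5318 0.1214 0.118 ] [0.4213 0.0866 0.118 ] [0.4766 0.104  0.118 ] 0.11588512002292087 17.4737956206972
1330 [0.4752 0.1041] 17.977436211999386 0.1175469609878019 [0.1167 0.118  0.1191]
```

Request:
step_arm(
  steps=[
    {"xyz": [-0.12,-0.14,0],"turn": [0,0,-0.45],"gripper": 1},
    {"xyz": [0,0,0.57],"turn": [0,0,0],"gripper": 1},
    {"xyz": [0,0,0.57],"turn": [0,0,0],"gripper": 1},
    {"xyz": [0,0,0.57],"turn": [0,0,0],"gripper": 1},
    {"xyz": [0,0,0.57],"turn": [0,0,0],"gripper": 1},
    {"xyz": [0,0,0.57],"turn": [0,0,0],"gripper": 1},
    {"xyz": [0,0,0],"turn": [0,0,0],"gripper": 1},
    {"xyz": [0,0,0],"turn": [0,0,0],"gripper": -0.4},
    {"xyz": [0,0,0],"turn": [0,0,0],"gripper": -0.4},
    {"xyz": [0,0,0],"turn": [0,0,0],"gripper": -0.4},
    {"xyz": [0,0,0],"turn": [0,0,0],"gripper": -0.4},
    {"xyz": [0,0,0],"turn": [0,0,0],"gripper": -0.4},
    {"xyz": [0,0,0],"turn": [0,0,0],"gripper": -0.4},
  ],
  squeeze=30,
)

```text
time_s: 5.07
position: [0.4764, 0.1042, 0.1125]
tool_rot: [[0.304, -0.953, 0.001], [-0.953, -0.304, -0.0], [0.0, -0.001, -1.0]]
ft_force: [-0.2, 0.3, 0.2]
grip_width: 0.0255
```

Request:
step_arm(
  steps=[
    {"xyz": [0,0,0],"turn": [0,0,0],"gripper": -1},
    {"xyz": [0,0,0],"turn": [0,0,0],"gripper": -1},
    {"xyz": [0,0,0],"turn": [0,0,0],"gripper": -1},
    {"xyz": [0,0,0],"turn": [0,0,0],"gripper": -1},
    {"xyz": [0,0,0],"turn": [0,0,0],"gripper": -1},
    {"xyz": [0,0,0],"turn": [0,0,0],"gripper": -1},
  ],
)

```text
time_s: 5.57
position: [0.4763, 0.1041, 0.1121]
tool_rot: [[0.304, -0.953, 0.0], [-0.953, -0.304, -0.0], [0.0, -0.0, -1.0]]
ft_force: [-0.5, -0.5, 3.3]
grip_width: 0.0046
```

Run:
```python
from h import *
print(env.observe()['grip_width'])
shot('wrist','w2');shot('side','s2');a=cv2.imread('pics/w2.png');b=cv2.imread('pics/s2.png')[155:245,220:320]
cv2.imwrite('pics/w2b.png',np.hstack([a[:,60:400],cv2.resize(b,(427,384),interpolation=2)]))
```

```text
0.004571290802075485
```

View pics/w2b.png

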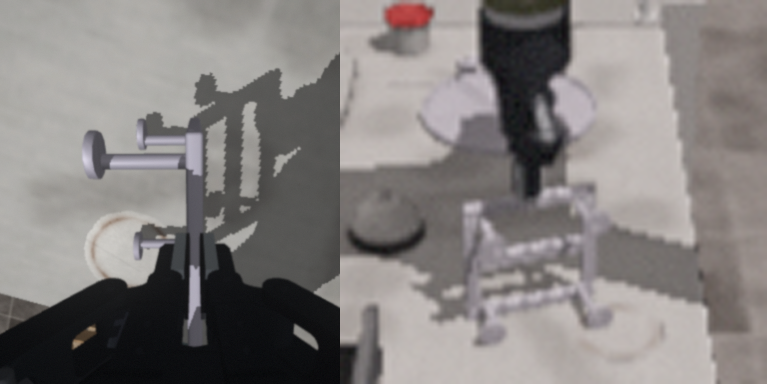

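The wrist view (left half) shows the bar between the pads at about (195,260), so it is held. Now I tip it about the toes.

Request:
step_arm(
  steps=[
    {"xyz": [-0.113,0,-0.049],"turn": [0,0.5,0],"gripper": -1},
    {"xyz": [-0.113,0,-0.049],"turn": [0,0.5,0],"gripper": -1},
    {"xyz": [-0.113,0,-0.049],"turn": [0,0.5,0],"gripper": -1},
    {"xyz": [-0.113,0,-0.049],"turn": [0,0.5,0],"gripper": -1},
    {"xyz": [-0.113,0,-0.049],"turn": [0,0.5,0],"gripper": -1},
    {"xyz": [-0.113,0,-0.049],"turn": [0,0.5,0],"gripper": -1},
    {"xyz": [-0.113,0,-0.049],"turn": [0,0.5,0],"gripper": -1},
    {"xyz": [-0.113,0,-0.049],"turn": [0,0.5,0],"gripper": -1},
    {"xyz": [-0.113,0,-0.049],"turn": [0,0.5,0],"gripper": -1},
    {"xyz": [-0.113,0,-0.049],"turn": [0,0.5,0],"gripper": -1},
    {"xyz": [-0.113,0,-0.049],"turn": [0,0.5,0],"gripper": -1},
    {"xyz": [-0.113,0,-0.049],"turn": [0,0.5,0],"gripper": -1},
  ],
)

```text
time_s: 6.67
position: [0.4585, 0.1594, 0.1225]
tool_rot: [[0.27, -0.953, 0.14], [-0.844, -0.304, -0.441], [0.463, 0.0, -0.886]]
ft_force: [0.9, -0.4, -2.2]
grip_width: 0.0047
```

Run:
```python
from h import *
s=env.observe();print(s['time_s'],s['q'],s['position'],s['ft_force'])
```

```text
6.6667 [ 19.6591  25.5563  93.216  -30.5336  65.6415 105.8797] [0.4585 0.1594 0.1225] [ 0.9252 -0.3677 -2.165 ]
```

Request:
step_arm(
  steps=[
    {"xyz": [-0.113,0,-0.049],"turn": [0,0.5,0],"gripper": -1},
    {"xyz": [-0.113,0,-0.049],"turn": [0,0.5,0],"gripper": -1},
    {"xyz": [-0.113,0,-0.049],"turn": [0,0.5,0],"gripper": -1},
    {"xyz": [-0.113,0,-0.049],"turn": [0,0.5,0],"gripper": -1},
    {"xyz": [-0.113,0,-0.049],"turn": [0,0.5,0],"gripper": -1},
    {"xyz": [-0.113,0,-0.049],"turn": [0,0.5,0],"gripper": -1},
    {"xyz": [-0.113,0,-0.049],"turn": [0,0.5,0],"gripper": -1},
    {"xyz": [-0.113,0,-0.049],"turn": [0,0.5,0],"gripper": -1},
    {"xyz": [-0.113,0,-0.049],"turn": [0,0.5,0],"gripper": -1},
    {"xyz": [-0.113,0,-0.049],"turn": [0,0.5,0],"gripper": -1},
  ],
)

```text
time_s: 7.5
position: [0.4441, 0.2046, 0.1104]
tool_rot: [[0.194, -0.953, 0.235], [-0.606, -0.304, -0.735], [0.772, 0.0, -0.636]]
ft_force: [-0.2, 1.6, 0.3]
grip_width: 0.0
```

Run:
```python
from h import *
s=env.observe();print(s['time_s'],s['q'],s['position'],s['ft_force'])
```

```text
7.5 [ 33.8406  35.8001  89.8446 -49.117   78.6825 127.2276] [0.4441 0.2046 0.1104] [-0.1676  1.5794  0.2913]
```

Run:
```python
from h import *
shot('wrist','w3');shot('side','s3');a=cv2.imread('pics/w3.png');b=cv2.imread('pics/s3.png')[140:260,200:330]
cv2.imwrite('pics/w3b.png',np.hstack([a[:,60:420],cv2.resize(b,(416,384),interpolation=2)]))
```

```text
(no output)
```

View pics/w3b.png

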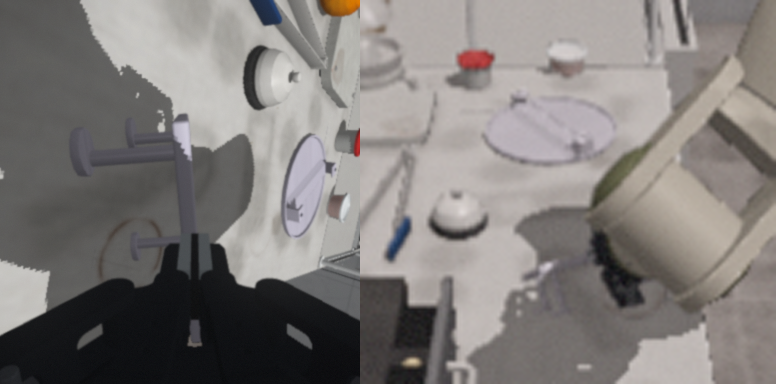

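The fingers are shut with the bar just beyond the tips, and the stand is tilted past its balance point. I'll back off along the fingers so it falls onto its feet.

Request:
step_arm(
  steps=[
    {"xyz": [0,0,-1],"turn": [0,0,0],"gripper": -1},
    {"xyz": [0,0,-1],"turn": [0,0,0],"gripper": -1},
    {"xyz": [0,0,-1],"turn": [0,0,0],"gripper": -1},
    {"xyz": [0,0,0],"turn": [0,0,0],"gripper": -1},
    {"xyz": [0,0,0],"turn": [0,0,0],"gripper": -1},
    {"xyz": [0,0,0],"turn": [0,0,0],"gripper": -1},
    {"xyz": [0,0,0],"turn": [0,0,0],"gripper": -1},
  ],
)

```text
time_s: 8.18
position: [0.4162, 0.2911, 0.1862]
tool_rot: [[0.195, -0.953, 0.232], [-0.606, -0.303, -0.736], [0.771, 0.003, -0.636]]
ft_force: [0.2, -0.5, 0.1]
grip_width: 0.0001
```

Run:
```python
from h import *
shot('wrist','w4');shot('top','t4');a=cv2.imread('pics/w4.png');b=cv2.imread('pics/t4.png')[150:250,180:290]
cv2.imwrite('pics/w4b.png',np.hstack([a[:,60:420],cv2.resize(b,(422,384),interpolation=2)]))
P=cloud('w4');q=P.reshape(-1,3);q=q[(abs(q[:,0]-.45)<.13)&(abs(q[:,1]-.18)<.14)&(q[:,2]>.03)]
print(len(q),np.percentile(q,[0,5,50,95,100],axis=0))
```

```text
10264 [[0.3575 0.1455 0.0301]
 [0.3731 0.1656 0.0473]
 [0.4209 0.2569 0.0568]
 [0.4851 0.3187 0.2511]
 [0.5022 0.32   0.2673]]
```

View pics/w4b.png

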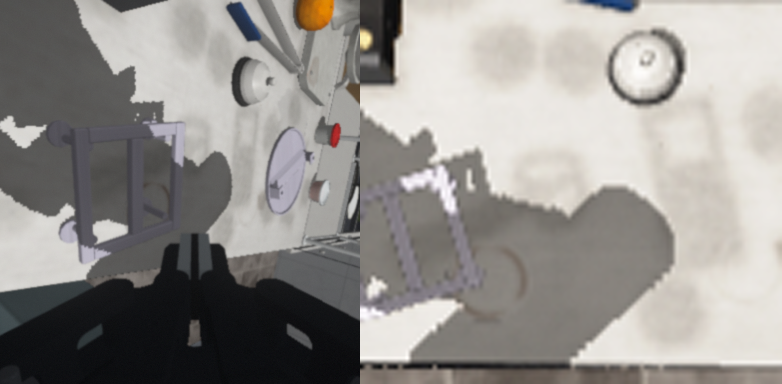

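It stands on its feet. The frame corners in the wrist crop are (75,127), (185,123), (180,205) and (82,260). I'll level the tool, then measure from above.

Request:
step_arm(
  steps=[
    {"xyz": [0,0,-0.3],"turn": [0,-0.8,0],"gripper": -1},
    {"xyz": [0,0,-0.3],"turn": [0,-0.8,0],"gripper": -1},
    {"xyz": [0,0,-0.3],"turn": [0,-0.8,0],"gripper": -1},
    {"xyz": [0.3,0,0],"turn": [0,-0.8,0],"gripper": -1},
    {"xyz": [0.3,0,0],"turn": [0,-0.8,0],"gripper": -1},
    {"xyz": [0.3,0,0],"turn": [0,-0.8,0],"gripper": 0.2},
    {"xyz": [0.3,0,0],"turn": [0,-0.8,0],"gripper": 0.2},
    {"xyz": [0.3,0,0],"turn": [0,-0.8,0],"gripper": 0.2},
    {"xyz": [0.3,0,0],"turn": [0,-0.8,0],"gripper": 0.2},
    {"xyz": [0.3,0,0],"turn": [0,-0.8,0],"gripper": 0.2},
    {"xyz": [0.3,0,0],"turn": [0,-0.8,0],"gripper": 0.2},
    {"xyz": [0.3,0,0],"turn": [0,-0.8,0],"gripper": 0.2},
    {"xyz": [0.3,0,0],"turn": [0,-0.8,0],"gripper": 0.2},
    {"xyz": [0.3,0,0],"turn": [0,-0.6,0],"gripper": 0.2},
    {"xyz": [0,0,0],"turn": [0,0,0],"gripper": 0.2},
  ],
)

```text
time_s: 9.53
position: [0.4458, 0.1993, 0.2581]
tool_rot: [[0.299, -0.954, -0.001], [-0.954, -0.299, 0.001], [-0.001, 0.001, -1.0]]
ft_force: [0.1, -0.0, -0.5]
grip_width: 0.0512
```

```bash
cat > fr.py <<'E'
from h import *
from scipy.spatial.transform import Rotation as Ro
def frame(n,lo,hi,c0,R=.1):
    P=cloud(n);q=P.reshape(-1,3);q=q[(np.hypot(q[:,0]-c0[0],q[:,1]-c0[1])<R)&(q[:,2]>lo)&(q[:,2]<hi)]
    A=np.c_[q[:,:2],np.ones(len(q))];co=np.linalg.lstsq(A,q[:,2],rcond=None)[0]
    r=abs(A@co-q[:,2])<.003;q=q[r];co=np.linalg.lstsq(A[r],q[:,2],rcond=None)[0]
    (c,s,a)=cv2.minAreaRect(q[:,:2].astype(np.float32));
    print(n,len(q),'centre',c,'size',s,'ang',a,'ztop',co@[c[0],c[1],1],'slope deg',np.degrees(co[:2]))
    # middle bar: points near centre
    m=q[np.hypot(q[:,0]-c[0],q[:,1]-c[1])<.035][:,:2];mc=m.mean(0);w,V=np.linalg.eigh(np.cov((m-mc).T));d=V[:,-1];print(' midbar',len(m),mc,'dir',np.degrees(np.arctan2(d[1],d[0])),np.percentile((m-mc)@V[:,0],[3,97]))
E
python3 - <<'E'
from fr import *
s=env.observe();print(s['time_s'],s['q'],s['position'],s['tool_rot'])
shot('wrist','w5');frame('w5',.044,.066,(.43,.2));frame('w4',.044,.066,(.43,.2))
E
```

```text
9.5333 [10.1191 14.2589 80.1565  0.0754 85.6312 82.7045] [0.4458 0.1993 0.2581] [[ 0.2992 -0.9542 -0.001 ]
 [-0.9542 -0.2992  0.0011]
 [-0.0014  0.0006 -1.    ]]
w5 5015 centre (0.43610745668411255, 0.2142629623413086) size (0.11780010163784027, 0.11823772639036179) ang 17.621139526367188 ztop 0.05530923140841412 slope deg [-1.7907  0.9361]
 midbar 766 [0.437  0.2142] dir -162.406031608127 [-0.0066  0.0066]
w4 6640 centre (0.42971569299697876, 0.21849675476551056) size (0.11849559098482132, 0.11901307106018066) ang 17.477331161499023 ztop 0.05557740330644034 slope deg [ 5.5765 -2.9859]
 midbar 999 [0.4309 0.2202] dir -162.67257616076552 [-0.0056  0.0075]
```

Both views agree on the frame: 118 mm square, top at 55 mm, centre (0.4365, 0.214), middle bar at 17.6°. I'll pinch the middle bar.

Request:
step_arm(
  steps=[
    {"xyz": [-0.43,0.11,0],"turn": [0,0,0],"gripper": 0},
    {"xyz": [0,0,0.7],"turn": [0,0,0],"gripper": 0},
    {"xyz": [0,0,0.7],"turn": [0,0,0],"gripper": 0},
    {"xyz": [0,0,0.7],"turn": [0,0,0],"gripper": 0},
    {"xyz": [0,0,0.7],"turn": [0,0,0],"gripper": 0},
    {"xyz": [0,0,0.7],"turn": [0,0,0],"gripper": 0},
    {"xyz": [0,0,0.6],"turn": [0,0,0],"gripper": 0},
    {"xyz": [0,0,0.6],"turn": [0,0,0],"gripper": 0},
    {"xyz": [0,0,0.5],"turn": [0,0,0],"gripper": 0},
    {"xyz": [0,0,0],"turn": [0,0,0],"gripper": 0},
    {"xyz": [0,0,0],"turn": [0,0,0],"gripper": -1},
    {"xyz": [0,0,0],"turn": [0,0,0],"gripper": -1},
    {"xyz": [0,0,0],"turn": [0,0,0],"gripper": -1},
    {"xyz": [0,0,0],"turn": [0,0,0],"gripper": -1},
    {"xyz": [0,0,0],"turn": [0,0,0],"gripper": -1},
    {"xyz": [0,0,0],"turn": [0,0,0],"gripper": -1},
  ],
  squeeze=60,
)

```text
time_s: 10.92
position: [0.4357, 0.2173, 0.0509]
tool_rot: [[0.304, -0.953, 0.001], [-0.953, -0.304, 0.0], [0.0, -0.001, -1.0]]
ft_force: [0.5, -0.4, 0.4]
grip_width: 0.0006
```

Request:
step_arm(
  steps=[
    {"xyz": [0,0,-0.2],"turn": [0,0,0],"gripper": -1},
    {"xyz": [0,0,-0.5],"turn": [0,0,0],"gripper": -1},
    {"xyz": [0,0,-0.8],"turn": [0,0,0],"gripper": -1},
    {"xyz": [0,0,-0.8],"turn": [0,0,0],"gripper": -1},
    {"xyz": [0,0,0],"turn": [0,0,0],"gripper": -1},
  ],
)

```text
time_s: 11.33
position: [0.4379, 0.2179, 0.1483]
tool_rot: [[0.304, -0.953, 0.01], [-0.953, -0.304, 0.002], [0.001, -0.01, -1.0]]
ft_force: [0.1, 0.0, 0.6]
grip_width: 0.0001
```

Run:
```python
from fr import *
s=env.observe();print(s['time_s'],s['q'],s['position'],s['tool_rot'],s['ft_force'])
shot('wrist','w6')
```

```text
11.3333 [12.5587 19.9197 91.4727 -0.0011 68.0104 84.8575] [0.4379 0.2179 0.1483] [[ 0.3041 -0.9526  0.0102]
 [-0.9527 -0.304   0.0022]
 [ 0.001  -0.0104 -0.9999]] [0.1148 0.     0.5685]
```

Run:
```python
from fr import *
shot('side','s6');a=cv2.imread('pics/w6.png');b=cv2.imread('pics/s6.png')[130:260,210:340]
cv2.imwrite('pics/w6b.png',np.hstack([a[:,60:440],cv2.resize(b,(384,384),interpolation=2)]))
frame('w6',.1,.18,(.437,.214)); frame('w6',.044,.066,(.437,.214))
```

```text
w6 378 centre (0.4462568759918213, 0.22125890851020813) size (0.005599704571068287, 0.027195138856768608) ang 17.705812454223633 ztop 0.1705795820259677 slope deg [-21.8543  -6.8166]
 midbar 378 [0.4461 0.2212] dir 107.99988284100458 [-0.0027  0.0025]
w6 8664 centre (0.43491047620773315, 0.21536961197853088) size (0.11788922548294067, 0.11848068237304688) ang 17.564971923828125 ztop 0.05493898737756669 slope deg [ 0.0761 -0.0269]
 midbar 1350 [0.4387 0.2164] dir -162.61423012682897 [-0.0065  0.0065]
```

View pics/w6b.png

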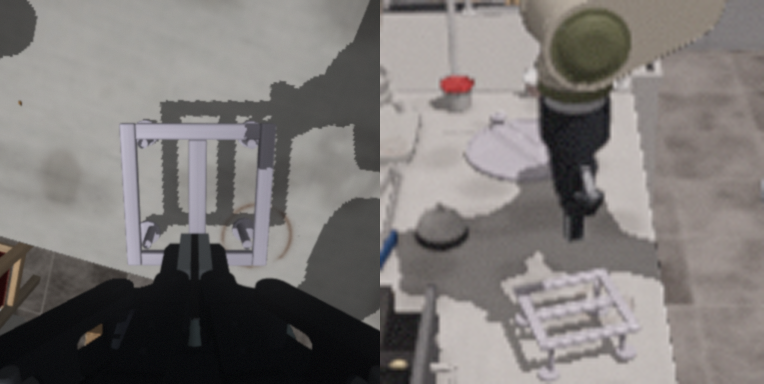

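Run:
```python
from fr import *
s=env.observe();R=np.array(s['tool_rot']);p=np.array(s['position'])
ci=cams.camera_info('wrist');print('cam in tool',R.T@(ci['extrinsics'][:3,3]-p),R.T@ci['extrinsics'][:3,:3])
P=(cloud('w6')-p)@R
for v in range(230,345,10): print(v,[np.round(P[v,u]*1000,0) for u in (246,255,264)])
z=load('w1');P=(cloud('w1')-np.array([.472,.0981,.2257]))@np.array([[.2717,-.9624,-.0005],[-.9624,-.2717,0],[-.0002,.0005,-1]])
print('open');print([np.round(P[v,u]*1000,0) for v,u in((250,150),(262,155),(275,155),(250,355),(262,360),(290,140))])
z=load('w2');P=(cloud('w2')-np.array([.4763,.1041,.1121]))@np.array([[.304,-.953,0],[-.953,-.304,0],[0,0,-1]])
print('w2 grasp');
for v in range(200,345,12): print(v,[np.round(P[v,u]*1000,0) for u in (235,240,248,255,262,270)])
```

```text
cam in tool [-0.0008 -0.0723 -0.148 ] [[ 1.      0.0005  0.0001]
 [-0.0005  0.9592  0.2826]
 [ 0.     -0.2826  0.9592]]
230 [array([ -9.,  51., 143.]), array([ 0., 29., 90.]), array([ 7., 28., 88.])]
240 [array([ -4., -13., -21.]), array([ -0., -13., -22.]), array([  4., -14., -22.])]
250 [array([ -4., -13., -31.]), array([ -0., -13., -31.]), array([  3., -13., -30.])]
260 [array([ -4., -13., -39.]), array([ -0., -13., -39.]), array([  3., -13., -40.])]
270 [array([ -4., -13., -48.]), array([ -0., -13., -48.]), array([  3., -13., -48.])]
280 [array([ -4., -14., -56.]), array([ -0.,  -9., -48.]), array([  3., -14., -56.])]
290 [array([ -3., -15., -64.]), array([ -0.,  -4., -47.]), array([  3., -14., -62.])]
300 [array([ -3., -11., -64.]), array([ -0.,   0., -47.]), array([  2., -13., -67.])]
310 [array([ -4.,  -4., -59.]), array([ -0.,   5., -47.]), array([  3.,  -4., -58.])]
320 [array([ -4.,   0., -59.]), array([  1., 344., 383.]), array([  3.,  -0., -59.])]
330 [array([ -4.,   5., -58.]), array([  1., 344., 354.]), array([  3.,   4., -59.])]
340 [array([ -3.,   5., -63.]), array([ 
[... 1645 characters left out ...]
, -7.]), array([  2.,  -0., -43.]), array([  4., -12., -61.])]
308 [array([ -6., -16., -72.]), array([ -6.,  -2., -53.]), array([ -3.,   5., -43.]), array([-0., 33., -5.]), array([  2.,   5., -43.]), array([  4., -10., -63.])]
320 [array([ -6., -13., -72.]), array([ -6.,   3., -53.]), array([-4., 40., -5.]), array([-0., 40., -6.]), array([ 3., 41., -5.]), array([  5.,   2., -54.])]
332 [array([ -6.,  -9., -73.]), array([ -6.,   7., -54.]), array([-4., 48., -6.]), array([-0., 47., -6.]), array([ 3., 48., -5.]), array([  5.,   7., -54.])]
344 [array([ -6., -10., -79.]), array([ -5., -10., -79.]), array([-4., 55., -6.]), array([-0., 55., -6.]), array([ 4., 57., -5.]), array([  3., -10., -78.])]
```

The numbers suggest the fingertips end short of where the text puts them: about 15 mm behind the reported TCP, not 19 mm ahead. I'll check this with the side camera.

Run:
```python
from fr import *
s=env.observe();R=np.array(s['tool_rot']);p=np.array(s['position']);print(p)
P=(cloud('w6')-p)@R
for v in range(230,241): print(v,[np.round(P[v,u]*1000,0) for u in (248,255,262)])
o,w=ray(load('s6'),275.3,210.2); k=(p[1]-o[1])/w[1]; print('side ray at y=tcp',o+k*w)
S=cloud('s6'); q=S[190:225,255:300].reshape(-1,3); q=q[(np.hypot(q[:,0]-p[0],q[:,1]-p[1])<.03)&(q[:,2]>.1)]; print('side finger zmin',np.sort(q[:,2])[:12], len(q))
```

```text
[0.4358 0.2174 0.1437]
230 [array([ -7.,  51., 144.]), array([ 0., 29., 90.]), array([ 6., 28., 89.])]
231 [array([ -7.,  52., 143.]), array([ 0., 29., 88.]), array([ 6., 29., 89.])]
232 [array([ -7.,  53., 144.]), array([ 0., 30., 88.]), array([ 6., 30., 88.])]
233 [array([ -7.,  55., 144.]), array([ 0., 31., 89.]), array([ 6., 31., 88.])]
234 [array([ -4., -13., -14.]), array([ -0., -13., -15.]), array([  3., -13., -14.])]
235 [array([ -4., -13., -16.]), array([ -0., -14., -17.]), array([  3., -13., -16.])]
236 [array([ -4., -14., -18.]), array([ -0., -13., -17.]), array([  3., -13., -17.])]
237 [array([ -3., -13., -19.]), array([ -0., -14., -19.]), array([  3., -13., -18.])]
238 [array([ -3., -13., -20.]), array([ -0., -13., -20.]), array([  3., -14., -20.])]
239 [array([ -3., -14., -21.]), array([ -0., -14., -21.]), array([  3., -13., -20.])]
240 [array([ -3., -14., -23.]), array([ -0., -13., -22.]), array([  3., -13., -22.])]
side ray at y=tcp [0.4361 0.2174 0.1522]
side finger zmin [0.1532 0.1546 0.1554 0.1561 0.157  0.1587 0.1613 0.1616 0.1617 0.1623
 0.1626 0.1627] 129
```

Both cameras put the tips about 12 mm behind the reported TCP, so the true grasp point is about 31 mm short of it. I'll command the TCP 31 mm lower from here on.

Request:
step_arm(
  steps=[
    {"xyz": [0.04,0.04,0],"turn": [0,0,0],"gripper": 0},
    {"xyz": [0,0,0],"turn": [0,0,0],"gripper": 0},
    {"xyz": [0,0,0.4],"turn": [0,0,0],"gripper": 0},
    {"xyz": [0,0,0.4],"turn": [0,0,0],"gripper": 0},
    {"xyz": [0,0,0.4],"turn": [0,0,0],"gripper": 0},
    {"xyz": [0,0,0.4],"turn": [0,0,0],"gripper": 0},
    {"xyz": [0,0,0.4],"turn": [0,0,0],"gripper": 0},
    {"xyz": [0,0,0.4],"turn": [0,0,0],"gripper": 0},
    {"xyz": [0,0,0.4],"turn": [0,0,0],"gripper": 0},
    {"xyz": [0,0,0.3],"turn": [0,0,0],"gripper": 0},
    {"xyz": [0,0,0],"turn": [0,0,0],"gripper": 0},
  ],
)

```text
time_s: 12.35
position: [0.4328, 0.2148, 0.0157]
tool_rot: [[0.304, -0.953, -0.006], [-0.953, -0.304, -0.001], [-0.001, 0.006, -1.0]]
ft_force: [-0.1, -1.2, -0.3]
grip_width: 0.0428
```

Request:
step_arm(
  steps=[
    {"xyz": [0,0,0],"turn": [0,0,0],"gripper": -1},
    {"xyz": [0,0,0],"turn": [0,0,0],"gripper": -1},
    {"xyz": [0,0,0],"turn": [0,0,0],"gripper": -1},
    {"xyz": [0,0,0],"turn": [0,0,0],"gripper": -1},
    {"xyz": [0,0,0],"turn": [0,0,0],"gripper": -1},
    {"xyz": [0,0,0],"turn": [0,0,0],"gripper": -1},
  ],
)

```text
time_s: 12.85
position: [0.4349, 0.2153, 0.019]
tool_rot: [[0.304, -0.953, 0.001], [-0.953, -0.304, 0.0], [0.0, -0.001, -1.0]]
ft_force: [1.1, -0.3, 4.4]
grip_width: 0.0126
```

Request:
step_arm(
  steps=[
    {"xyz": [0,0,-0.2],"turn": [0,0,0],"gripper": -1},
    {"xyz": [0,0,-0.4],"turn": [0,0,0],"gripper": -1},
    {"xyz": [0,0,-0.5],"turn": [0,0,0],"gripper": -1},
    {"xyz": [0,0,-0.5],"turn": [0,0,0],"gripper": -1},
    {"xyz": [0,0,-0.5],"turn": [0,0,0],"gripper": -1},
    {"xyz": [0,0,-0.2],"turn": [0,0,0],"gripper": -1},
    {"xyz": [0,0,0],"turn": [0,0,0],"gripper": -1},
    {"xyz": [0,0,0],"turn": [0,0,0],"gripper": -1},
    {"xyz": [0,0,0],"turn": [0,0,0],"gripper": -1},
    {"xyz": [0,0,0],"turn": [0,0,0],"gripper": -1},
  ],
)

```text
time_s: 13.68
position: [0.4339, 0.2151, 0.1093]
tool_rot: [[0.304, -0.953, -0.002], [-0.953, -0.304, -0.001], [-0.0, 0.002, -1.0]]
ft_force: [0.3, 0.0, -4.2]
grip_width: 0.0128
```

Run:
```python
from fr import *
s=env.observe();print(s['time_s'],s['q'],s['position'],s['ft_force'],s['grip_width'])
shot('wrist','w7');frame('w7',.115,.165,s['position'][:2])
shot('side','s7');frame('s7',.12,.16,s['position'][:2])
# tray from side & top
shot('top','t7')
```

```text
13.6833 [12.3339 22.672  94.8699 -0.0002 62.6    84.6456] [0.4339 0.2151 0.1093] [ 0.2954  0.0255 -4.2354] 0.012761512896430552
w7 25582 centre (0.4472431242465973, 0.21986821293830872) size (0.09079279005527496, 0.11846908181905746) ang 17.671846389770508 ztop 0.14528157321243235 slope deg [-0.162  -0.2023]
 midbar 6017 [0.4503 0.221 ] dir -162.3765733089135 [-0.0069  0.0069]
s7 287 centre (0.43458542227745056, 0.21560360491275787) size (0.11855382472276688, 0.12173894047737122) ang 17.039989471435547 ztop 0.1457105612750641 slope deg [-0.0274 -1.4522]
 midbar 41 [0.4395 0.2248] dir -169.97268747727375 [-0.013   0.0111]
```

Run:
```python
from fr import *
from scipy.optimize import least_squares
for n in('top0','t7','side0','s7'):
    P=cloud(n).reshape(-1,3);q=P[np.hypot(P[:,0]-.5,P[:,1]+.2485)<.1]
    l=q[(q[:,2]>.019)&(q[:,2]<.045)];c=np.array([.5,-.2485])
    u=np.array([.576,-.817]);t=(l[:,:2]-c)@u
    A=l[t>.04];B=l[t<-.04];print(n,len(A),len(B),A.mean(0),B.mean(0),(A.mean(0)+B.mean(0))/2,np.degrees(np.arctan2(*(A-B.mean(0)).mean(0)[1::-1])),np.linalg.norm((A.mean(0)-B.mean(0))[:2]))
# colour-edge circle fit on top
z=load('top0');g=cv2.cvtColor(z['p'],cv2.COLOR_RGB2GRAY).astype(float);g=cv2.GaussianBlur(g,(0,0),.8)
pts=[]
for th in np.radians(np.arange(0,360,4)):
    rs=np.arange(.084,.106,.0005);v=[]
    for r in rs:
        X=np.array([.5+r*np.cos(th),-.2485+r*np.sin(th),.009]);E=z['E'];Y=E[:3,:3].T@(X-E[:3,3]);a=Y[:2]/Y[2];fx,fy,cx,cy,k=z['K'];a=a*(1+k*(a@a));v.append([a[0]*fx+cx,a[1]*fy+cy])
    v=np.array(v,np.float32);val=cv2.remap(g.astype(np.float32),v[:,0],v[:,1],1).ravel()
    pts.append((.5+rs[val.argmin()]*np.cos(th),-.2485+rs[val.argmin()]*np.sin(th)))
pts=np.array(pts);f=lambda p:np.hypot(pts[:,0]-p[0],pts[:,1]-p[1])-p[2]
r=least_squares(f,[.5,-.2485,.095],loss='soft_l1',f_scale=.001);print('rim',r.x,np.std(r.fun))
a=np.vstack([cv2.resize(load(n)['p'][s][:,:,::-1],(800,300) ,interpolation=2) for n,s in(('top0',np.s_[167:227,280:360+80]),) ])
z=load('s7');cv2.imwrite('pics/tr.png',np.hstack([cv2.resize(load('top0')['p'][170:225,288:344][:,:,::-1],(400,393),interpolation=2),cv2.resize(z['p'][160:200,230:290][:,:,::-1],(400,393),interpolation=2)]))
```

```text
top0 36 34 [ 0.545  -0.3105  0.0305] [ 0.4553 -0.1791  0.0307] [ 0.5001 -0.2448  0.0306] -55.693261666397575 0.15914155369460667
t7 33 37 [ 0.5461 -0.3115  0.0314] [ 0.456  -0.18    0.0305] [ 0.501  -0.2458  0.031 ] -55.58247050121066 0.15939636194806142
side0 16 24 [ 0.5472 -0.3081  0.0291] [ 0.454  -0.1744  0.0288] [ 0.5006 -0.2412  0.029 ] -55.119829005738886 0.1629400126960617
s7 16 0 [ 0.5479 -0.3101  0.0287] [nan nan nan] [nan nan nan] nan nan
rim [ 0.5014 -0.2461  0.0924] 0.004943952251674836<stdin>:7: RuntimeWarning: Mean of empty slice.
  ret = um.true_divide(
```

The tray's centre is at about (0.5005, -0.2455), with the bar at -55.5°. I carry the stand over it with the diagonal 40° off the bar.

Request:
step_arm(
  steps=[
    {"xyz": [0.3,0.05,-0.1],"turn": [0,0,0],"gripper": -1},
    {"xyz": [0.6,0.1,-0.1],"turn": [0,0,0],"gripper": -1},
    {"xyz": [0.72,0.12,-0.1],"turn": [0,0,0],"gripper": -1},
    {"xyz": [0.72,0.12,-0.1],"turn": [0,0,0],"gripper": -1},
    {"xyz": [0.72,0.12,-0.1],"turn": [0,0,0],"gripper": -1},
    {"xyz": [0.72,0.12,-0.1],"turn": [0,0,0],"gripper": -1},
    {"xyz": [0.72,0.12,-0.1],"turn": [0,0,0],"gripper": -1},
    {"xyz": [0.72,0.12,-0.1],"turn": [0,0,0],"gripper": -1},
    {"xyz": [0.72,0.12,-0.1],"turn": [0,0,0],"gripper": -1},
    {"xyz": [0.72,0.12,-0.1],"turn": [0,0,0],"gripper": -1},
    {"xyz": [0.72,0.12,-0.1],"turn": [0,0,0],"gripper": -1},
    {"xyz": [0.72,0.12,-0.1],"turn": [0,0,0],"gripper": -1},
    {"xyz": [0.72,0.12,-0.1],"turn": [0,0,0],"gripper": -1},
    {"xyz": [0.72,0.12,0],"turn": [0,0,0],"gripper": -1},
    {"xyz": [0.72,0.12,0],"turn": [0,0,0],"gripper": -1},
    {"xyz": [0.72,0.12,0],"turn": [0,0,0],"gripper": -1},
    {"xyz": [0.5,0.08,0],"turn": [0,0,0],"gripper": -1},
    {"xyz": [0,0,0],"turn": [0,0,0],"gripper": -1},
  ],
)

```text
time_s: 15.33
position: [0.5014, -0.2491, 0.1616]
tool_rot: [[0.301, -0.954, -0.0], [-0.954, -0.301, -0.001], [0.001, 0.0, -1.0]]
ft_force: [-0.8, -0.2, -4.0]
grip_width: 0.0129
```

Request:
step_arm(
  steps=[
    {"xyz": [0,0,0],"turn": [0,0,-0.52],"gripper": -1},
    {"xyz": [0,0,0],"turn": [0,0,-0.52],"gripper": -1},
    {"xyz": [0,0,0],"turn": [0,0,-0.52],"gripper": -1},
    {"xyz": [0,0,0],"turn": [0,0,-0.52],"gripper": -1},
    {"xyz": [0,0,0],"turn": [0,0,-0.52],"gripper": -1},
    {"xyz": [0,0,0],"turn": [0,0,0],"gripper": -1},
    {"xyz": [0,0,0],"turn": [0,0,0],"gripper": -1},
    {"xyz": [0,0,0],"turn": [0,0,0],"gripper": -1},
  ],
)

```text
time_s: 16.0
position: [0.5012, -0.245, 0.1622]
tool_rot: [[0.493, -0.87, -0.0], [-0.87, -0.493, 0.0], [-0.001, 0.0, -1.0]]
ft_force: [-0.8, -0.1, -1.9]
grip_width: 0.013
```

Run:
```python
from fr import *
s=env.observe();p=s['position'];print(s['time_s'],s['q'],p,s['tool_rot'],s['ft_force'],s['grip_width'])
shot('wrist','w8');cv2.imwrite('pics/w8b.png',cv2.resize(cv2.imread('pics/w8.png'),None,fx=1.5,fy=1.5))
frame('w8',p[2]+.02,p[2]+.05,p[:2],.09)
P=cloud('w8').reshape(-1,3);q=P[np.hypot(P[:,0]-.5,P[:,1]+.2485)<.13]
l=q[(q[:,2]>.019)&(q[:,2]<.045)];t=(l[:,:2]-[.5,-.2485])@[.576,-.817]
for m in(l[t>.04],l[t<-.04]): print(len(m),m.mean(0) if len(m) else '',m.min(0) if len(m) else '',m.max(0) if len(m) else '')
```

```text
16.0 [-38.2157  25.6632  79.1248   0.0043  75.2426  22.2264] [ 0.5012 -0.245   0.1622] [[ 0.4933 -0.8699 -0.0004]
 [-0.8699 -0.4933  0.0004]
 [-0.0005  0.0001 -1.    ]] [-0.844  -0.1274 -1.8909] 0.013035045422333764
w8 26044 centre (0.5132425427436829, -0.23761354386806488) size (0.09094458073377609, 0.11833657324314117) ang 29.596153259277344 ztop 0.19813694839955925 slope deg [ 0.142 -0.095]
 midbar 6072 [ 0.5157 -0.2362] dir -150.42543522875243 [-0.007  0.007]
270 [ 0.5408 -0.3129  0.0301] [ 0.532  -0.3252  0.0273] [ 0.5472 -0.3015  0.0331]
522 [ 0.4556 -0.1791  0.03  ] [ 0.4409 -0.1928  0.0193] [ 0.4695 -0.1664  0.0333]
```

View pics/w8b.png

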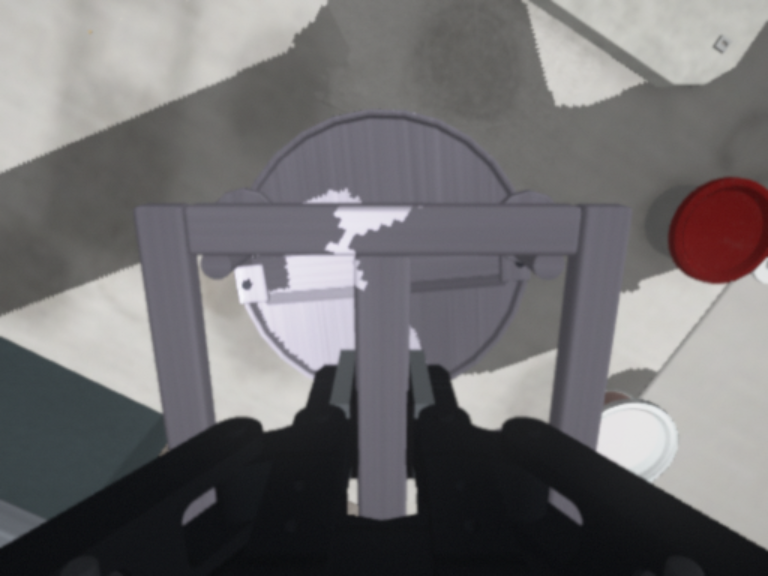

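The wrist view shows lip B at (248,283), giving a tray centre of (0.501, -0.245). That agrees with the top view and lies within 1 mm of the held stand's centre, and the diagonal is 40° off the bar. I lower it.

Request:
step_arm(
  steps=[
    {"xyz": [0,0,0.5],"turn": [0,0,0],"gripper": -1},
    {"xyz": [0,0,0.5],"turn": [0,0,0],"gripper": -1},
    {"xyz": [0,0,0.5],"turn": [0,0,0],"gripper": -1},
    {"xyz": [0,0,0.5],"turn": [0,0,0],"gripper": -1},
    {"xyz": [0,0,0.5],"turn": [0,0,0],"gripper": -1},
    {"xyz": [0,0,0.4],"turn": [0,0,0],"gripper": -1},
    {"xyz": [0,0,0.2],"turn": [0,0,0],"gripper": -1},
    {"xyz": [0,0,0.1],"turn": [0,0,0],"gripper": -1},
    {"xyz": [0,0,0.1],"turn": [0,0,0],"gripper": -1},
    {"xyz": [0,0,0],"turn": [0,0,0],"gripper": -1},
    {"xyz": [0,0,0],"turn": [0,0,0],"gripper": -1},
    {"xyz": [0,0,0],"turn": [0,0,0],"gripper": -1},
    {"xyz": [0,0,0],"turn": [0,0,0],"gripper": -1},
  ],
)

```text
time_s: 17.13
position: [0.5015, -0.2456, 0.0311]
tool_rot: [[0.494, -0.869, 0.001], [-0.869, -0.494, -0.001], [0.001, -0.0, -1.0]]
ft_force: [-0.7, -0.1, -2.6]
grip_width: 0.013
```

Request:
step_arm(
  steps=[
    {"xyz": [0,0,0.08],"turn": [0,0,0],"gripper": -1},
    {"xyz": [0,0,0.08],"turn": [0,0,0],"gripper": -1},
    {"xyz": [0,0,0.03],"turn": [0,0,0],"gripper": -1},
    {"xyz": [0,0,0],"turn": [0,0,0],"gripper": -1},
    {"xyz": [0,0,0],"turn": [0,0,0],"gripper": -1},
    {"xyz": [0,0,0],"turn": [0,0,0],"gripper": -1},
  ],
)

```text
time_s: 17.63
position: [0.5014, -0.2454, 0.023]
tool_rot: [[0.494, -0.869, 0.0], [-0.869, -0.494, -0.0], [0.0, -0.0, -1.0]]
ft_force: [-0.4, 0.8, 1.1]
grip_width: 0.013
```

Run:
```python
from fr import *
s=env.observe();p=s['position'];print(s['time_s'],p,s['ft_force'],s['wrist_torque'],s['grip_width'])
shot('wrist','w9');frame('w9',.04,.075,p[:2],.09)
shot('side','s9');frame('s9',.045,.08,p[:2],.09)
```

```text
17.6333 [ 0.5014 -0.2454  0.023 ] [-0.3538  0.7953  1.1117] [0.102  0.0721 0.0303] 0.013000314478255311
w9 25997 centre (0.5135483741760254, -0.238047793507576) size (0.09129504859447479, 0.11889545619487762) ang 29.881025314331055 ztop 0.058911870225320496 slope deg [-0.0434 -0.0661]
 midbar 6102 [ 0.5159 -0.2366] dir -150.54802106385785 [-0.007  0.007]
s9 134 centre (0.500800609588623, -0.24298259615898132) size (0.12199341505765915, 0.12079513072967529) ang 29.457971572875977 ztop 0.060751564395923816 slope deg [-0.0877 -0.7316]
 midbar 16 [ 0.5019 -0.2391] dir -162.1487649763568 [-0.0128  0.0147]
```

It is down, with frame top at 58.9 mm and origin at about 4 mm. I raise it 2 mm, turn it 40° under the lips, then lower it.

Request:
step_arm(
  steps=[
    {"xyz": [0,0,-0.06],"turn": [0,0,0],"gripper": -1},
    {"xyz": [0,0,0],"turn": [0,0,0.3],"gripper": -1},
    {"xyz": [0,0,0],"turn": [0,0,0.5],"gripper": -1},
    {"xyz": [0,0,0],"turn": [0,0,0.6],"gripper": -1},
    {"xyz": [0,0,0],"turn": [0,0,0.6],"gripper": -1},
    {"xyz": [0,0,0],"turn": [0,0,0.6],"gripper": -1},
    {"xyz": [0,0,0],"turn": [0,0,0.6],"gripper": -1},
    {"xyz": [0,0,0],"turn": [0,0,0.6],"gripper": -1},
    {"xyz": [0,0,0],"turn": [0,0,0.6],"gripper": -1},
    {"xyz": [0,0,0],"turn": [0,0,0.6],"gripper": -1},
    {"xyz": [0,0,0],"turn": [0,0,0.6],"gripper": -1},
    {"xyz": [0,0,0],"turn": [0,0,0.6],"gripper": -1},
    {"xyz": [0,0,0],"turn": [0,0,0.6],"gripper": -1},
    {"xyz": [0,0,0],"turn": [0,0,0.6],"gripper": -1},
    {"xyz": [0,0,0],"turn": [0,0,0.6],"gripper": -1},
    {"xyz": [0,0,0],"turn": [0,0,0.6],"gripper": -1},
    {"xyz": [0,0,0],"turn": [0,0,0.2],"gripper": -1},
    {"xyz": [0,0,0],"turn": [0,0,0],"gripper": -1},
    {"xyz": [0,0,0],"turn": [0,0,0],"gripper": -1},
    {"xyz": [0,0,0],"turn": [0,0,0],"gripper": -1},
  ],
)

```text
time_s: 19.4
position: [0.5012, -0.2454, 0.0251]
tool_rot: [[-0.185, -0.983, -0.0], [-0.983, 0.185, 0.0], [-0.0, 0.0, -1.0]]
ft_force: [0.4, 0.1, -3.3]
grip_width: 0.0132
```

Run:
```python
from fr import *
s=env.observe();p=s['position'];print(s['time_s'],p,s['ft_force'],s['wrist_torque'],s['grip_width'])
shot('wrist','w10');frame('w10',.04,.075,p[:2],.09)
```

```text
19.4 [ 0.5012 -0.2454  0.0251] [ 0.4022  0.1407 -3.308 ] [0.0333 0.0795 0.0301] 0.013180181287560204
w10 26131 centre (0.5144643187522888, -0.24712201952934265) size (0.11833314597606659, 0.09146737307310104) ang 79.24687957763672 ztop 0.06103234032164936 slope deg [ 0.067  -0.1544]
 midbar 6072 [ 0.5172 -0.2477] dir 169.27663515853155 [-0.007  0.007]
```

Request:
step_arm(
  steps=[
    {"xyz": [0,0,0.03],"turn": [0,0,0],"gripper": -1},
    {"xyz": [0,0,0.025],"turn": [0,0,0],"gripper": -1},
    {"xyz": [0,0,0],"turn": [0,0,0],"gripper": -1},
    {"xyz": [0,0,0],"turn": [0,0,0],"gripper": -1},
    {"xyz": [0,0,0],"turn": [0,0,0],"gripper": -1},
    {"xyz": [0,0,0],"turn": [0,0,0],"gripper": 0},
    {"xyz": [0,0,0],"turn": [0,0,0],"gripper": 0},
    {"xyz": [0,0,0],"turn": [0,0,0],"gripper": 0},
    {"xyz": [0,0,0],"turn": [0,0,0],"gripper": 0},
    {"xyz": [0,0,0],"turn": [0,0,0],"gripper": 0},
  ],
)

```text
time_s: 20.28
position: [0.5013, -0.2455, 0.0231]
tool_rot: [[-0.186, -0.983, 0.0], [-0.983, 0.186, -0.0], [0.0, -0.0, -1.0]]
ft_force: [-0.3, -1.0, -0.1]
grip_width: 0.0425
```

Request:
step_arm(
  steps=[
    {"xyz": [0,0,-0.2],"turn": [0,0,0],"gripper": 0},
    {"xyz": [0,0,-0.4],"turn": [0,0,0],"gripper": 0},
    {"xyz": [0,0,-0.6],"turn": [0,0,0],"gripper": 0},
    {"xyz": [0,0,-0.8],"turn": [0,0,0],"gripper": 0},
    {"xyz": [0,0,-0.8],"turn": [0,0,0],"gripper": 0},
    {"xyz": [0,0,-0.8],"turn": [0,0,0],"gripper": 0},
    {"xyz": [0,0,-0.8],"turn": [0,0,0],"gripper": 0},
    {"xyz": [0,0,-0.6],"turn": [0,0,0],"gripper": 0},
    {"xyz": [0,0,0],"turn": [0,0,0],"gripper": 0},
    {"xyz": [0,0,0],"turn": [0,0,0],"gripper": 0},
    {"xyz": [0,0,0],"turn": [0,0,0],"gripper": 0},
    {"xyz": [0,0,0],"turn": [0,0,0],"gripper": 0},
  ],
)

```text
time_s: 21.28
position: [0.5008, -0.2451, 0.2218]
tool_rot: [[-0.186, -0.983, -0.002], [-0.983, 0.186, 0.001], [-0.001, 0.002, -1.0]]
ft_force: [0.3, -1.0, 1.0]
grip_width: 0.0426
```

Run:
```python
from fr import *
s=env.observe();p=s['position'];print(s['time_s'],p,s['ft_force'],s['grip_width'])
shot('wrist','w11');frame('w11',.045,.075,(.501,-.245),.09)
P=cloud('w11').reshape(-1,3);q=P[np.hypot(P[:,0]-.5,P[:,1]+.2485)<.13]
l=q[(q[:,2]>.024)&(q[:,2]<.036)];t=(l[:,:2]-[.501,-.245])@[.576,-.817];r=np.hypot(l[:,0]-.501,l[:,1]+.245)
for m in(l[(t>.06)],l[(t<-.06)]): print(len(m),m.mean(0),m.min(0),m.max(0))
cv2.imwrite('pics/w11b.png',cv2.resize(cv2.imread('pics/w11.png'),None,fx=1.5,fy=1.5))
shot('top','t11')
for n,(u,v) in dict(bell=(381,245),pot=(197,291),cup=(553,300)).items(): print(n,pd('t11',u/1.5,v/1.5,1))
```

```text
21.2833 [ 0.5008 -0.2451  0.2218] [ 0.2689 -1.012   1.033 ] 0.04262121565622394
w11 6417 centre (0.5006545186042786, -0.24479472637176514) size (0.11849507689476013, 0.11848606914281845) ang 79.3117904663086 ztop 0.05896660479720741 slope deg [0.0112 0.0089]
 midbar 949 [ 0.5025 -0.2451] dir 169.3286651384575 [-0.0068  0.0068]
220 [ 0.55   -0.3126  0.03  ] [ 0.5357 -0.3245  0.0282] [ 0.5603 -0.2985  0.0332]
45 [ 0.4586 -0.1722  0.0302] [ 0.4404 -0.1923  0.0277] [ 0.4699 -0.165   0.0359]
bell [ 0.6199 -0.0113  0.0456]
pot [0.4973 0.4365 0.0589]
cup [ 0.4864 -0.4442  0.0322]
```

View pics/w11b.png

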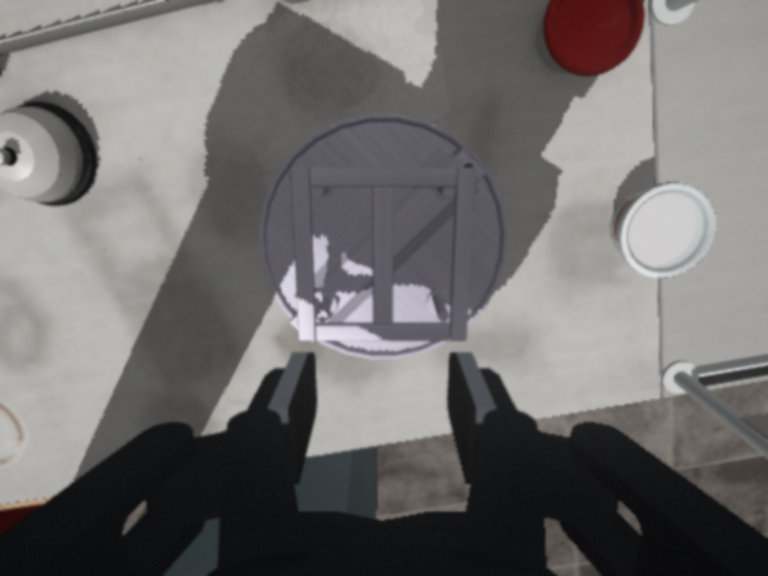

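The final view shows the stand seated and level, with the tray bar running corner to corner towards the lips at (465,165) and (305,330). I'm handing it in.

```bash
python3 -c "
from rig import order; print(order.close_job())"
```

```text
the job is handed in; nothing more can be done
None
```

I stood the pan stand on its feet, set it into the tray with its short feet 40° off the bar, and turned it until they sat under the lips. I then let go of it, backed off and handed the job in; the last reading before that was about 21 s. No verdict was reported.

**Last checks (wrist camera):**
- **Seating:** the stand was level to about 0.01°. Its frame top was at 59.0 mm, so its origin is about 4 mm up, which means all four feet are down.
- **Centring:** its centre was within about 1 mm of the tray's centre. Its short-foot diagonal was at -55.7°, against -55.6° for the tray's bar.
- **Bystanders:** the bell, pot and cup read within about 1.5 mm of where they started.

**What disagreed or went wrong:**
- **Fingertip position:** two cameras put the fingertips about 12 mm behind the reported TCP, not 19 mm ahead of it as the text says. I lowered the TCP 31 mm to allow for this.
- **Tip-up grasp:** because of that offset, the first pinch held only the bar's edge and slipped off at about 50° of tilt. The stand was already past its balance point, and once I backed off it fell onto its feet as needed.
- **First pinch of the middle bar:** this closed on nothing for the same reason and did not disturb the stand; the second, lower one held.
- **Early top-camera reading:** it placed the lying bar about 6 mm away from the wrist camera's reading. I used the wrist camera's value.

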